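# Make up the inspection kit and the mounting kit

### The job

Make up two kits from the stock on the cork mat. The three-pocket tray gets the inspection kit, one thing to a pocket: the mounted specimen in the middle pocket, the microscope objective and the black eye loupe in the two outer ones, either way round; the two-pocket tray gets the mounting kit: the two steel die plugs, one in each pocket. Stand everything upright on the pocket floors, same way up as it stood, let go of it, and leave the black can, the hex key and the calculator where they are.

Things in the scene. Friction and masses are not known exactly. Their poses are not given: they have to be found in the camera images.
- objective_center (a point): microscope objective: bright metal, stepped barrel that narrows at the top with one thin ring line, 26 mm across and 38 mm high, standing on end, 0.05 to 0.11 kg. Stands on the cork mat (4 mm thick). The point is its centre, half-way up (19 mm); z is its axis, up
- loupe_center (a point): black eye loupe: short hollow black cup that flares to the rim, 38 mm across at the rim and 34 mm high, standing rim up. Stands on the cork mat (4 mm thick). The point is its centre, half-way up (17 mm); z is its axis, up
- specimen_center (a point): mounted specimen: black plain disc-like cylinder 30 mm across and 21 mm high with a small bright metal inlay in its polished top face. Stands on the cork mat (4 mm thick). The point is its centre, half-way up (10.5 mm); z is its axis, up
- plug_tall_center (a point): taller die plug: plain steel cylinder with a shallow round recess on top, 29 mm across and 30 mm high, 0.11 to 0.23 kg. Stands on the cork mat (4 mm thick). The point is its centre, half-way up (15 mm); z is its axis, up
- plug_short_center (a point): shorter die plug: like the taller one, 29 mm across but 22 mm high, 0.08 to 0.17 kg. Stands on the cork mat (4 mm thick). The point is its centre, half-way up (11 mm); z is its axis, up
- tray_three: the three-pocket kit tray: grey plastic, 184 x 64 x 12 mm (200 mm long over the small end lips), three pockets in a row along its x axis, pocket centres at x = -60, 0 and +60 mm, y = 0. Pockets 56 mm square inside, floor 4 mm and rims 12 mm above the underside, walls 4 mm thick. Fixed to the bench, to the left or the right of the stock. Origin: centre of the underside; z up
- tray_two: the two-pocket kit tray: grey plastic, 124 x 64 x 12 mm (140 mm long over the small end lips), two pockets in a row along its x axis, pocket centres at x = -30 and +30 mm, y = 0. Pockets 56 mm square inside, floor 4 mm and rims 12 mm above the underside, walls 4 mm thick. Fixed to the bench, to the left or the right of the stock. Origin: centre of the underside; z up
- lens_can: bystander: black can with a screw cap, 40 mm across and 52 mm high (taller than the loupe and closed on top); its origin is the centre of its underside; it stays where it is
- hex_key: bystander: black L-shaped hex key lying flat, 32 x 99 x 8 mm; its origin is the centre of its underside; it stays where it is
- calculator: bystander: pocket calculator lying flat, 122 x 72 x 14 mm; its origin is the centre of its underside; it stays where it is
Mind the look-alikes: they are no part of the job. What is shaped like the part that bears loupe_center but yellow is not meant.

How it is judged:
By the outcome, as a careful person would: the job done as asked, in the order asked, and still so for the second after the job is handed in, with the robot touching nothing.
It also fails if it takes over 120 s, if anything falls off the work surface, if the arm or the gripper's body presses on something with over 40 N, if the wrist force passes 120 N, or if a joint passes its speed limit or range.

### The arm

A 7-joint arm with a two-finger parallel gripper is mounted at the origin on a cart in front of the work surface, level with it; the furniture and walls round the work are solid. World frame = base frame: x ahead of the robot, y to its left, z up, the work surface at z = 0. Lengths are in m, angles in degrees, forces in N, time in s.
With the tool pointing down it reaches from about 0.425 to 0.875 m from the base axis. Payload 4.7 kg.
Tool frame: the origin (TCP) lies midway between the tips of the shut fingers; the grasp point (between the pads) lies 19 mm behind it; z points along the fingers, y is the line along which they close (so a half turn about z gives the same grasp; the last joint's range is limited). The gripper opens to 87 mm and grips with 3 to 60 N. Pads are 19 mm wide; open, the fingers measure 117 mm over their backs; the gripper's body (75 mm by 190 mm) begins 51 mm behind the grasp point.
Start: joints at [77.412, 18.392, -4.016, 83.108, 1.295, 78.541, -3.26], TCP at [0.151, -0.632, 0.201] pointing down, gripper open.
Joint ranges: [-163.93, 163.93], [-17.29, 119.83], [-79.2, 71.16], [3.27, 140.29], [-89.18, 269.18], [5.43, 117.66], [-154.24, 154.24]. Speed limits (degrees/s): [147.25, 147.25, 180, 180, 180, 180, 180].

### API

Orientations are given as [roll, pitch, yaw] about the fixed x, y, z axes, in that order (R = Rz(yaw) Ry(pitch) Rx(roll)).
In Python, from cell import env, viewer, boxes_of, masks_of gives the robot as it stands. The module is installed in compiled form; this text tells all that it offers.
- The arm moves only by the tool apply_moves, never from a script. Its argument "moves" is a list of rows, each a list of 7 numbers: the shift along the tool's x, y, z scaled (see below), then the turn, a rotation vector about the tool's x, y, z scaled (see below), then the opening, from 0 (shut) to 1 (fully open). A call has 1 to 20 rows; each row is the pose to reach, as a shift and turn from the pose commanded when the call began, along the tool's axes at that moment; what a row does not reach only later rows make up. The controller multiplies each number of a shift by 0.2 m and each number of a turn by 1.5 rad. A row lasts 1/10 s, in which the tool goes at most 50 mm and 8.59 degrees, less where a joint would pass 70% of its speed; a pose out of reach is approached as far as the arm can. A call with a number of a shift or a turn outside -1 to 1 is refused whole. A call with a gripper value outside its range is refused whole. The fingers move at their own pace and stop on an object; "grip_force" is the grip in N (left out, the last holds). Time passes only in rows, so rows that repeat a pose let the fingers close. It gives the time, the measured TCP pose, the force, the opening and the grip force at its end, in the units of the state.
- env.get_obs(): the state, without advancing time (a new reading comes with each control period).
- viewer.read_camera(name): name is "scene" or "side" or "wrist"; returns the picture (420x560x3 uint8, red, green, blue); there is no depth.
- viewer.get_calibration(name): a dict with "fov_y" (degrees; the focal length in pixels is half the picture's height over the tangent of half this angle, whatever the lens; pixels are square), "cx", "cy" (the principal point, pixels), "k1" (the pictures are not rectified: a ray, as slopes to the right and down, at radius r is drawn at 1 + k1 r^2 times it, then the intrinsics apply), "position" and "orientation" of the camera in the world. Camera axes: x right, y up, looking along -z (the intrinsics and any distortion apply to the point x, -y, -z); pixel columns grow to the right and rows downward; lengths in m; the calibration is good to about 2 mm. A picture is of the moment at which its call begins: read the wrist's pose just before it. get_calibration takes no time and is no camera call; for the wrist camera it gives the pose at the moment of the call.
- env.sign_off(): hands the job in; it is judged then, once.
Trained networks look in the newest picture that a camera, given by its name, has taken for a name from the list of things; names that differ only in an ending like _2 or _b are one class to them, and where a whole thing is asked for, a point or a joint stands for the part that bears it (a point fixed in the world has none). Each returns a list of dicts, best first, with "conf" (0 to 1); they miss things now and then, are a little off and sometimes report something else, mostly with a low value. They report only what shows in the picture. A call takes as long as a camera call. They do not tell look-alikes from the thing itself.
- boxes_of(camera, target): "location" ([column, row] in pixels, amid what is visible of it).
- masks_of(camera, target): "pixels" (420x560 bool, what is visible of it) and "location" ([column, row] in pixels, amid what is visible of it).
The state is a dict: "time_s": time; "qpos": joint angles; "joint_velocities": joint speeds; "effort": joint torques, N m; "tool_pos": TCP position; "tool_rot": TCP orientation; "force": force on the tool from outside, world axes, zero at the start; "wrist_torque": the same for the moment, N m; "grip_width": finger opening in m; "grasp_force": force on a finger pad.
Only numpy, scipy, OpenCV 4.12 (cv2) and the standard library are available. Lean on these libraries where they do the work, as an engineer would, in place of code of your own. Each camera call takes 0.05 s, during which the arm holds its last target. There are 200 camera calls.

## Working session

There is one attempt and no reset: what is moved stays moved. The work goes in short steps, Python scripts to look and compute and a tool call to move; the robot and the scene stay as the last step left them, time stands still between calls to the robot, and variables do not carry over. Pictures are saved under pics/ and viewed, at most 14 in all, crops included, and the job is handed in when it is done.

Besides the shell and the picture viewer there is one more tool, called after ">>>" in YAML: its name, and indented under it one key for each argument. apply_moves: Moves the arm, as the interface text tells. Shifts and turns lie within -1 to 1; 1 stands for 0.2 m of shift or 1.5 rad of turn. Its arguments: {"type":"object","properties":{"moves":{"type":"array","items":{"type":"array","items":{"type":"number","minimum":-1,"maximum":1}}},"grip_force":{"type":"number"}},"required":["moves"]}

```bash
mkdir -p pics
cat > h.py <<'E'
from cell import env, viewer, boxes_of, masks_of
import numpy as np, cv2
from scipy.spatial.transform import Rotation as R
def rot(o):
    o=np.array(o,float)
    return o if o.shape==(3,3) else R.from_euler('xyz',o,degrees=True).as_matrix()
def ray(c,px):
    f=210/np.tan(np.radians(c['fov_y']/2))
    d=np.array([(px[0]-c['cx'])/f,(px[1]-c['cy'])/f]); u=d.copy()
    for _ in range(30): u=d/(1+c['k1']*(u@u))
    v=rot(c['orientation'])@np.array([u[0],-u[1],-1]); return np.array(c['position']),v/np.linalg.norm(v)
def onz(c,px,z):
    p,v=ray(c,px); return p+v*(z-p[2])/v[2]
def proj(c,P):
    f=210/np.tan(np.radians(c['fov_y']/2))
    q=rot(c['orientation']).T@(np.array(P)-c['position']); u=np.array([q[0],-q[1]])/-q[2]
    u=u*(1+c['k1']*(u@u)); return u*f+[c['cx'],c['cy']]
def tri(obs):
    A=np.zeros((3,3));b=np.zeros(3)
    for c,px in obs:
        p,v=ray(c,px);M=np.eye(3)-np.outer(v,v);A+=M;b+=M@p
    return np.linalg.solve(A,b)
def snap(name,f):
    c=viewer.get_calibration(name);im=viewer.read_camera(name);cv2.imwrite(f'pics/{f}.png',im[:,:,::-1]);return c,im
E
python3 - <<'E'
from h import *
o=env.get_obs();print(o)
for n in('scene','side','wrist'):
    c,im=snap(n,n+'0');print(n,c)
    for t in ['objective_center','loupe_center','specimen_center','plug_tall_center','plug_short_center','tray_three','tray_two','lens_can','hex_key','calculator']:
        print(t,[(np.round(b['location']).astype(int).tolist(),round(b['conf'],2)) for b in boxes_of(n,t)[:4]])
E
```

```text
{'time_s': 0.0, 'qpos': array([77.40968957, 18.43903816, -4.01418124, 83.17811681,  1.29286994,
       78.54034973, -3.25995073]), 'joint_velocities': array([-0.07313498,  0.01488236, -0.04020313, -0.00796322, -0.07503337,
       -0.01100219,  0.04538206]), 'effort': array([ 9.58043483e-05, -4.91291177e+01, -4.03586654e-01, -3.12522483e+01,
       -6.38216618e-02,  4.37113491e-02,  1.62532306e-04]), 'tool_pos': array([ 0.15041896, -0.63171766,  0.19983344]), 'tool_rot': array([-1.79887619e+02,  4.25048975e-03,  1.33984781e+01]), 'force': array([ 0.19602511, -0.12461167, -0.00429522]), 'wrist_torque': array([-0.00057321, -0.01491555, -0.00019097]), 'grasp_force': 0.0, 'grip_width': 0.08711232394924606}
scene {'fov_y': 46.51599901235017, 'cx': 280.41570589537235, 'cy': 207.5026248194303, 'k1': -0.013070891789123, 'position': array([0.06543161, 0.84837359, 1.05902794]), 'orientation': array([  42.22021779,    1.02950552, -152.27783777])}
objective_center [([325, 178], 0.66)]
loupe_center [([268, 163], 0.57), ([287, 175], 0.54)]
specimen_center []
plug_tall_center [([310, 209], 0.49)]
pl
[... 557 characters left out ...]
, ([258, 205], 0.42)]
plug_tall_center [([307, 219], 0.45)]
plug_short_center [([276, 225], 0.43)]
tray_three [([248, 255], 0.88)]
tray_two [([316, 197], 0.82)]
lens_can [([258, 203], 0.66), ([249, 290], 0.25)]
hex_key [([358, 192], 0.49)]
calculator [([248, 289], 0.68), ([250, 255], 0.3)]
wrist {'fov_y': 61.82473362745166, 'cx': 278.92524806353447, 'cy': 211.40695929589705, 'k1': -0.029944641019813586, 'position': array([ 0.22312859, -0.61522962,  0.38500868]), 'orientation': array([-1.55388106e+01, -7.19636763e-02, -7.66242086e+01])}
objective_center []
loupe_center []
specimen_center []
plug_tall_center []
plug_short_center []
tray_three []
tray_two []
lens_can []
hex_key []
calculator []
```

Run:
```python
from h import *
im=cv2.imread('pics/scene0.png')[110:360,190:430]
cv2.imwrite('pics/s1.png',cv2.resize(im,None,fx=2.4,fy=2.4,interpolation=cv2.INTER_CUBIC))
c=viewer.get_calibration('scene')
for n,p in dict(obj=(325,178),l1=(268,163),l2=(287,175),pt=(310,209),t3=(248,272),t2=(320,155),can=(252,174),hk=(372,147),calc=(244,330)).items():print(n,onz(c,p,.02).round(3))
d=viewer.get_calibration('side')
print('spec',onz(d,(291,236),.015),'ps',onz(d,(276,225),.015))
```

```text
obj [ 0.456 -0.146  0.02 ]
l1 [ 0.643 -0.127  0.02 ]
l2 [ 0.565 -0.105  0.02 ]
pt [ 0.442 -0.011  0.02 ]
t3 [0.491 0.258 0.02 ]
t2 [ 0.513 -0.234  0.02 ]
can [ 0.663 -0.061  0.02 ]
hk [ 0.38  -0.344  0.02 ]
calc [0.416 0.404 0.02 ]
spec [0.44751907 0.10249758 0.015     ] ps [0.52806439 0.05070199 0.015     ]
```

View pics/s1.png

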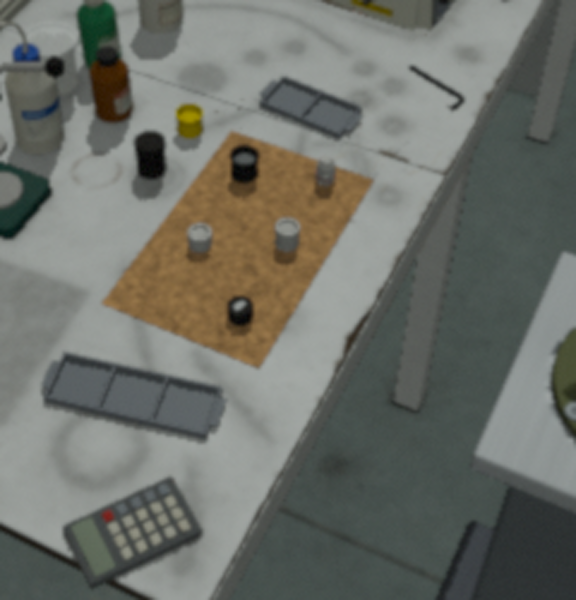

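>>> apply_moves:
  moves:
    - [0.9,-0.55,-0.5,0,0,0.156,1]
    - [0.9,-0.55,-0.5,0,0,0.156,1]
    - [0.9,-0.55,-0.5,0,0,0.156,1]
    - [0.9,-0.55,-0.5,0,0,0.156,1]
    - [0.9,-0.55,-0.5,0,0,0.156,1]
    - [0.9,-0.55,-0.5,0,0,0.156,1]
    - [0.9,-0.55,-0.5,0,0,0.156,1]
    - [0.9,-0.55,-0.5,0,0,0.156,1]

```text
time_s: 2.45
tool_pos: [0.2986, -0.4845, 0.3002]
tool_rot: [-180.0, 0.1, -0.1]
force: [0.0, -0.0, 0.0]
grip_width: 0.0869
grasp_force: 0.0
```

>>> apply_moves:
  moves:
    - [0.9,-1,0,0,0,0,1]
    - [0.9,-1,0,0,0,0,1]
    - [0.9,-1,0,0,0,0,1]
    - [0.9,-1,0,0,0,0,1]
    - [0.9,-1,0,0,0,0,1]
    - [0.9,-1,0,0,0,0,1]
    - [0.9,-1,0,0,0,0,1]

```text
time_s: 3.15
tool_pos: [0.4817, -0.2811, 0.2999]
tool_rot: [-179.9, 0.0, 0.2]
force: [0.2, 0.5, -0.1]
grip_width: 0.087
grasp_force: 0.0
```

>>> apply_moves:
  moves:
    - [0,-1,0,0,0,0,1]
    - [0,-1,0,0,0,0,1]
    - [0,-1,0,0,0,0,1]
    - [0,-1,0,0,0,0,1]
    - [0,-1,0,0,0,0,1]
    - [0,-1,0,0,0,0,1]
    - [0,-1,0,0,0,0,1]
    - [0,-1,0,0,0,0,1]

```text
time_s: 3.95
tool_pos: [0.4798, -0.0864, 0.3005]
tool_rot: [-180.0, 0.1, -0.3]
force: [0.5, 0.2, 0.5]
grip_width: 0.0869
grasp_force: 0.0
```

```bash
cat > look.py <<'E'
from h import *
import sys,pickle
tag=sys.argv[1]
c,im=snap('wrist',tag);o=env.get_obs();print(o['time_s'],o['tool_pos'],o['tool_rot'],o['qpos'].round())
out={'c':c}
zz=dict(objective_center=.023,loupe_center=.021,specimen_center=.0145,plug_tall_center=.019,plug_short_center=.015,tray_three=.012,tray_two=.012,lens_can=.03,hex_key=.004,calculator=.014)
for t,z in zz.items():
    ms=[m for m in masks_of('wrist',t) if m['conf']>.2];out[t]=ms
    for m in ms:print(t,round(m['conf'],2),np.round(m['location']),onz(c,m['location'],z).round(3)[:2],m['pixels'].sum())
pickle.dump(out,open(tag+'.pkl','wb'))
E
python3 look.py w1
```

```text
4.0 [ 0.47996943 -0.08589513  0.30052743] [-1.79981525e+02  4.40425674e-02 -2.31613371e-01] [ 39.  -2. -31.  95.  -1.  87. -82.]
objective_center 0.79 [315. 190.] [ 0.456 -0.135] 360
loupe_center 0.87 [323.  31.] [ 0.652 -0.141] 918
loupe_center 0.71 [289. 115.] [ 0.553 -0.1  ] 731
loupe_center 0.24 [314. 192.] [ 0.452 -0.133] 348
specimen_center 0.9 [136. 195.] [0.449 0.11 ] 519
plug_tall_center 0.89 [227. 198.] [ 0.445 -0.016] 472
plug_short_center 0.68 [187. 123.] [0.544 0.033] 499
tray_three 0.86 [ 29. 159.] [0.499 0.255] 6142
tray_two 0.82 [404. 130.] [ 0.534 -0.251] 5051
tray_two 0.33 [316. 194.] [ 0.448 -0.137] 302
lens_can 0.92 [250.  22.] [ 0.66  -0.054] 1277
hex_key 0.79 [481. 225.] [ 0.399 -0.38 ] 433
```

View pics/w1.png

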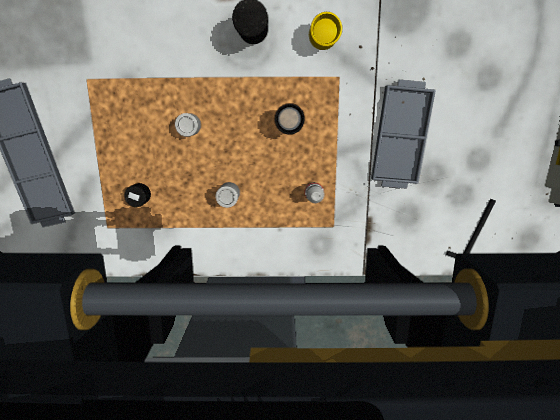

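>>> apply_moves:
  moves:
    - [0.1,-1,0,0,0,0,1]
    - [0.1,-1,0,0,0,0,1]
    - [0.1,-1,0,0,0,0,1]
    - [0.1,-1,0,0,0,0,1]
    - [0.1,-1,0,0,0,0,1]
    - [0.1,-1,0,0,0,0,1]
    - [0.1,-1,0,0,0,0,1]
    - [0.1,-1,0,0,0,0,1]

```text
time_s: 5.3
tool_pos: [0.5006, 0.1143, 0.3007]
tool_rot: [180.0, 0.0, -0.2]
force: [0.4, -0.5, 0.0]
grip_width: 0.0869
grasp_force: 0.0
```

```bash
python3 look.py w2
cat > ana.py <<'E'
from h import *
import pickle
a=pickle.load(open('w1.pkl','rb'));b=pickle.load(open('w2.pkl','rb'))
for t in a:
    if t=='c':continue
    for m in a[t]:
        for n in b[t]:
            if m['conf']>.5 and n['conf']>.5:
                P=tri([(a['c'],m['location']),(b['c'],n['location'])]); e=np.linalg.norm(proj(a['c'],P)-m['location'])
                if e<4: print(t,P.round(4),round(e,1))
for k,d in(('w1',a),('w2',b)):
  for t in('tray_three','tray_two'):
    for m in d[t][:1]:
        ys,xs=np.nonzero(m['pixels']); Q=np.array([onz(d['c'],(x,y),.012)[:2] for x,y in zip(xs,ys)])
        r=cv2.minAreaRect((Q*1000).astype(np.float32));print(k,t,r)
E
python3 ana.py
```

```text
5.35 [0.50054262 0.1144553  0.30079409] [ 1.79968275e+02  1.25006996e-02 -1.96486193e-01] [  27.    2.  -44.   92.    1.   87. -107.]
objective_center 0.78 [461. 208.] [ 0.451 -0.136] 394
loupe_center 0.85 [442. 132.] [ 0.553 -0.098] 997
specimen_center 0.77 [281. 210.] [0.447 0.111] 414
specimen_center 0.26 [341. 139.] [0.543 0.032] 453
plug_tall_center 0.82 [374. 208.] [ 0.45  -0.017] 508
plug_short_center 0.92 [340. 138.] [0.545 0.033] 416
tray_three 0.56 [172. 163.] [0.512 0.258] 6980
tray_two 0.8 [542. 152.] [ 0.526 -0.244] 3877
lens_can 0.95 [421.  43.] [ 0.658 -0.057] 1510
lens_can 0.5 [459. 207.] [ 0.454 -0.129] 403
lens_can 0.4 [174. 167.] [0.509 0.25 ] 6837
hex_key 0.39 [172. 164.] [0.51  0.261] 6785
calculator 0.63 [ 80. 226.] [0.424 0.397] 4193
objective_center [ 0.4541 -0.1346  0.0256] 1.8
loupe_center [ 0.5532 -0.1     0.0173] 0.2
specimen_center [0.4474 0.111  0.0131] 0.6
plug_tall_center [ 0.4476 -0.0168  0.021 ] 1.8
plug_short_center [0.544  0.0332 0.0139] 0.4
tray_two [ 0.5292 -0.2556 -0.0022] 3.4
lens_can [ 0.6572 -0.0545  0.0373] 0.6
w1 tray_three ((503.179931640625, 255.2176513671875), (199.7920684814453, 70.47293090820312), 11.92188549041748)
w1 tray_two ((525.91748046875, -249.73712158203125), (67.22493743896484, 140.5443878173828), 85.43942260742188)
w2 tray_three ((502.4835510253906, 257.0947570800781), (200.71607971191406, 70.0045166015625), 11.886958122253418)
w2 tray_two ((523.5291137695312, -233.7779541015625), (143.40911865234375, 69.64976501464844), 11.555146217346191)
```

View pics/w2.png

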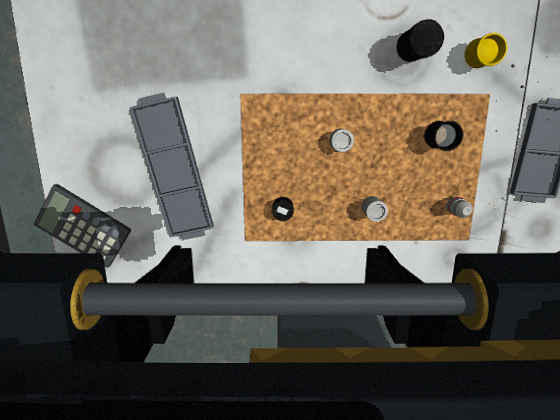

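>>> apply_moves:
  moves:
    - [-0.265,0.018,1,0,0,0,1]
    - [-0.265,0.018,1,0,0,0,1]
    - [-0.265,0.018,1,0,0,0,1]
    - [-0.265,0.018,1,0,0,0,1]
    - [-0.265,0.018,1,0,0,0,1]
    - [-0.265,0.018,1,0,0,0,1]
    - [-0.265,0.018,1,0,0,0,1]
    - [-0.265,0.018,1,0,0,0,1]

```text
time_s: 6.65
tool_pos: [0.4502, 0.1134, 0.1037]
tool_rot: [-180.0, -0.3, -0.0]
force: [-0.2, 0.2, -0.1]
grip_width: 0.0873
grasp_force: 0.0
```

```bash
python3 look.py w3
```

```text
6.7 [0.44974263 0.1132543  0.10328041] [-1.79964338e+02 -2.46568289e-01 -2.54605666e-02] [  27.    2.  -45.  115.    1.   64. -108.]
specimen_center 0.74 [283. 213.] [0.448 0.11 ] 1290
plug_tall_center 0.81 [443. 214.] [ 0.448 -0.018] 1681
plug_short_center 0.55 [389.  91.] [0.542 0.032] 1562
calculator 0.64 [ 11. 244.] [0.421 0.34 ] 555
```

View pics/w3.png

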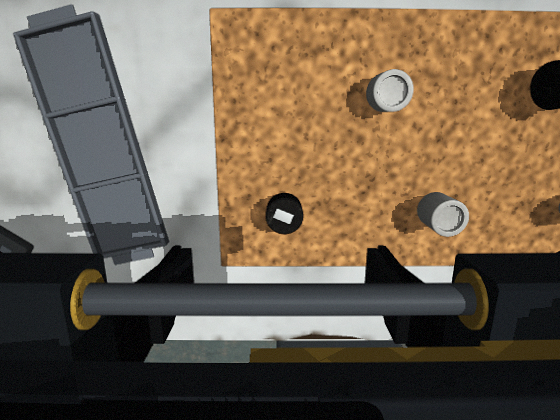

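>>> apply_moves:
  moves:
    - [0,0,0.22,0,0,0,1]
    - [0,0,0.43,0,0,0,1]
    - [0,0,0.43,0,0,0,1]
    - [0,0,0.43,0,0,0,1]
    - [0,0,0.43,0,0,0,1]
    - [0,0,0.43,0,0,0,1]
  grip_force: 15

```text
time_s: 7.8
tool_pos: [0.4492, 0.113, 0.017]
tool_rot: [180.0, -0.2, -0.0]
force: [-0.5, -0.5, -0.2]
grip_width: 0.0871
grasp_force: 0.0
```

Run:
```python
from h import *
import pickle
c=pickle.load(open('w3.pkl','rb'))['c']
for p in((14,37),(97,12),(165,243),(90,254)):print(onz(c,p,.012).round(4))
```

```text
[0.5817 0.308  0.012 ]
[0.5971 0.2438 0.012 ]
[0.4212 0.2089 0.012 ]
[0.4111 0.2743 0.012 ]
```

>>> apply_moves:
  moves:
    - [-0.006,0.011,0.012,0,0,0,1]
    - [-0.006,0.011,0.012,0,0,0,1]
    - [-0.006,0.011,0.012,0,0,0,0.1]
    - [-0.006,0.011,0.012,0,0,0,0.1]
    - [-0.006,0.011,0.012,0,0,0,0.1]
    - [-0.006,0.011,0.012,0,0,0,0.1]
    - [-0.006,0.011,0.012,0,0,0,0.1]
    - [-0.006,0.011,0.012,0,0,0,0.1]
    - [-0.006,0.011,0.012,0,0,0,0.1]
    - [-0.006,0.011,0.012,0,0,0,0.1]

```text
time_s: 8.8
tool_pos: [0.4461, 0.1105, 0.0125]
tool_rot: [180.0, 0.0, -0.0]
force: [-0.5, 0.3, 0.7]
grip_width: 0.0311
grasp_force: 0.0
```

>>> apply_moves:
  moves:
    - [0,0,0,0,0,0,0.1]
    - [0,0,0,0,0,0,0.1]
    - [0,0,0,0,0,0,0.1]

```text
time_s: 9.1
tool_pos: [0.4461, 0.1105, 0.0125]
tool_rot: [180.0, -0.0, -0.0]
force: [0.2, 1.0, -0.2]
grip_width: 0.0109
grasp_force: 0.0
```

```bash
python3 look.py w4
python3 - <<'E'
from h import *
for n in('scene','side'):
    c,im=snap(n,n+'4'); p=proj(c,[.447,.11,.02]).astype(int);print(p)
    s=im[p[1]-50:p[1]+50,p[0]-70:p[0]+70,::-1]
    cv2.imwrite(f'pics/{n}4c.png',cv2.resize(s,None,fx=4,fy=4))
cv2.imwrite('pics/c4.png',np.hstack([cv2.resize(cv2.imread('pics/w4.png'),(400,300)),cv2.resize(cv2.imread('pics/side4c.png'),(400,300))]))
E
```

```text
9.15 [0.44612102 0.11051762 0.01253435] [ 1.79994072e+02 -2.14625068e-03 -1.02292339e-02] [  25.   10.  -44.  120.    9.   53. -114.]
loupe_center 0.72 [ 34. 187.] [0.485 0.237] 18752
specimen_center 0.85 [278. 244.] [0.452 0.111] 1893
plug_tall_center 0.74 [515. 252.] [ 0.448 -0.02 ] 3911
plug_short_center 0.78 [442.  70.] [0.542 0.031] 4173
tray_three 0.67 [ 34. 189.] [0.482 0.244] 18783
hex_key 0.52 [513. 252.] [ 0.442 -0.029] 4002
[289 237]
[290 235]
```

View pics/c4.png

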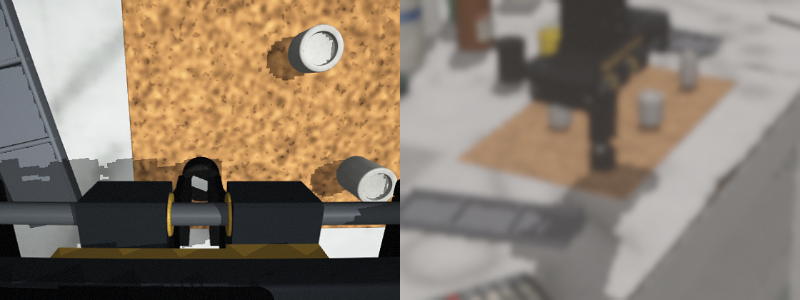

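>>> apply_moves:
  moves:
    - [0,0,0,0,0,0,0.1]
    - [0,0,0,0,0,0,0.1]

```text
time_s: 9.95
tool_pos: [0.4461, 0.1105, 0.0125]
tool_rot: [180.0, 0.0, -0.0]
force: [-0.2, 0.2, 0.0]
grip_width: 0.0086
grasp_force: 0.0
```

Run:
```python
from h import *
o=env.get_obs();print(o['grip_width'],o['grasp_force'])
c,im=snap('wrist','w5');cv2.imwrite('pics/w5c.png',cv2.resize(im[180:400,180:400,::-1],None,fx=2.7,fy=2.7))
```

```text
0.008591170190109384 0.0
```

View pics/w5c.png

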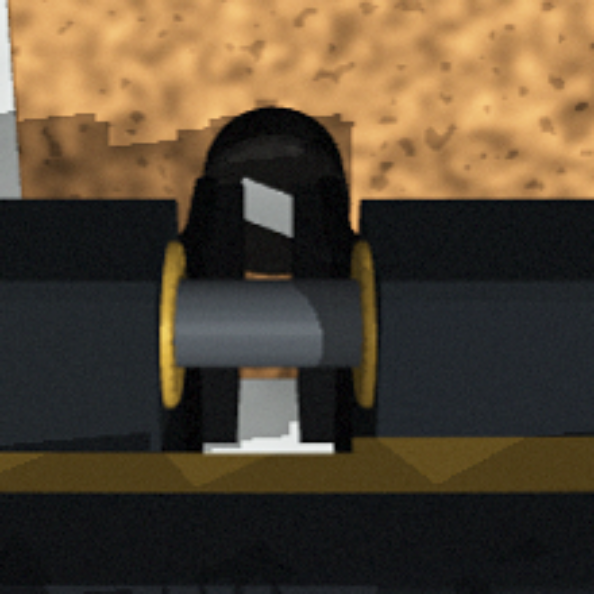

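Run:
```python
from h import *
c=viewer.get_calibration('wrist');print(c['position'],c['orientation'])
F=lambda x,y:(180+x/2.7,180+y/2.7)
print('base front',onz(c,F(275,105),.004),'top front',onz(c,F(270,142),.025),'inlay',onz(c,F(268,207),.025),'sides',onz(c,F(205,180),.02),onz(c,F(350,180),.02))
print('tcp px',(proj(c,[.446,.1105,.0125])-180)*2.7,(proj(c,[.446,.1105,.0315])-180)*2.7)
import pickle
for k in('w1','w2','w3'):
    d=pickle.load(open(k+'.pkl','rb'));m=d['specimen_center'][0]['pixels'];ys,xs=np.nonzero(m);print(k,xs.min(),xs.max(),ys.min(),ys.max(),onz(d['c'],(xs.mean(),ys.min()),.004),onz(d['c'],(xs.mean(),ys.max()),.025))
```

```text
[0.52065657 0.11053456 0.19653403] [-1.55249403e+01 -4.63864426e-02 -9.00313836e+01]
base front [0.46271963 0.10873295 0.004     ] top front [0.46165171 0.10987306 0.025     ] inlay [0.44826104 0.11025939 0.025     ] sides [0.45195127 0.12279457 0.02      ] [0.45192431 0.09391756 0.02      ]
tcp px [266.74534338 193.57895298] [266.79070169 231.54956604]
w1 123 150 183 207 [0.46295469 0.11234424 0.004     ] [0.4337996  0.10740702 0.025     ]
w2 272 292 197 220 [0.46251789 0.1100804  0.004     ] [0.43510072 0.11031697 0.025     ]
w3 265 302 193 234 [0.46224408 0.10933706 0.004     ] [0.43364325 0.1095301  0.025     ]
```

>>> apply_moves:
  moves:
    - [0.005,0,-0.1,0,0,0,0.6]
    - [0.005,0,-0.1,0,0,0,0.6]
    - [0.005,0,-0.1,0,0,0,0.6]
    - [0.005,0,-0.1,0,0,0,0.6]
    - [0.005,0,-0.1,0,0,0,0.6]
    - [0.005,0,-0.1,0,0,0,0.6]
    - [0.005,0,0.0,0,0,0,0.6]
    - [0.005,0,0.02,0,0,0,0.6]
    - [0.005,0,0.03,0,0,0,0.6]
    - [0.005,0,0.035,0,0,0,0.6]
    - [0.005,0,0.035,0,0,0,0.6]

```text
time_s: 11.1
tool_pos: [0.4474, 0.1107, 0.0058]
tool_rot: [-180.0, -0.0, -0.0]
force: [-0.9, -0.4, -0.1]
grip_width: 0.0526
grasp_force: 0.0
```

Run:
```python
from h import *
o=env.get_obs();print(o['grip_width'],o['tool_pos'],o['force'])
c,im=snap('wrist','w6');cv2.imwrite('pics/w6c.png',cv2.resize(im[180:340,140:420,::-1],None,fx=2.8,fy=2.8))
```

```text
0.05261502460662821 [0.44738724 0.11065586 0.00584391] [-0.88600355 -0.36074032 -0.13973298]
```

View pics/w6c.png

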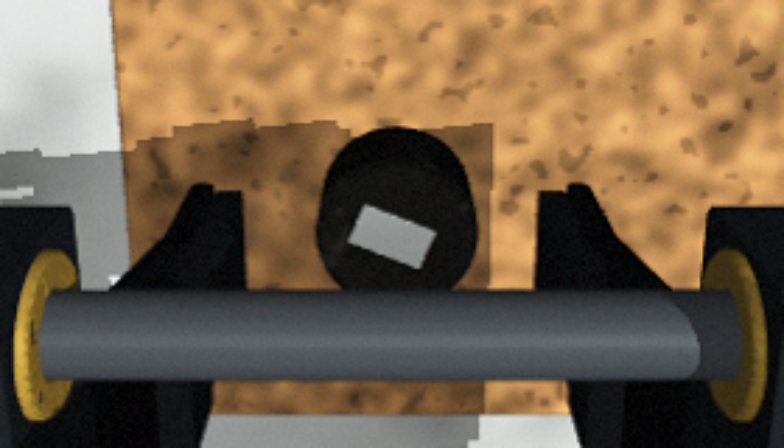

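>>> apply_moves:
  moves:
    - [0,-0.003,0.005,0,0,0,0.6]
    - [0,-0.003,0.01,0,0,0,0.6]
    - [0,-0.003,0.013,0,0,0,0.6]
    - [0,-0.003,0.013,0,0,0,0.6]

```text
time_s: 11.55
tool_pos: [0.447, 0.1111, 0.0029]
tool_rot: [180.0, 0.0, -0.0]
force: [-0.3, 0.8, -0.2]
grip_width: 0.0523
grasp_force: 0.0
```

>>> apply_moves:
  moves:
    - [0,0,0.005,0,0,0,0.6]
    - [0,0,0.01,0,0,0,0.6]
    - [0,0,0.015,0,0,0,0.6]
    - [0,0,0.015,0,0,0,0.6]

```text
time_s: 11.95
tool_pos: [0.4469, 0.1111, -0.0003]
tool_rot: [180.0, 0.0, -0.0]
force: [-0.4, -0.3, 0.9]
grip_width: 0.0523
grasp_force: 0.0
```

>>> apply_moves:
  moves:
    - [0,0,0,0,0,0,0.1]
    - [0,0,0,0,0,0,0.1]
    - [0,0,0,0,0,0,0.1]
    - [0,0,0,0,0,0,0.1]
    - [0,0,0,0,0,0,0.1]
    - [0,0,0,0,0,0,0.1]

```text
time_s: 12.55
tool_pos: [0.4471, 0.1111, -0.0001]
tool_rot: [180.0, -0.0, -0.0]
force: [1.1, -0.4, 0.6]
grip_width: 0.0289
grasp_force: 15.0
```

>>> apply_moves:
  moves:
    - [0,0,-0.1,0,0,0,0.1]
    - [0,0,-0.25,0,0,0,0.1]
    - [0,0,-0.25,0,0,0,0.1]
    - [0.14,-0.37,-0.25,0,0,0,0.1]
    - [0.279,-0.733,-0.25,0,0,0,0.1]
    - [0.279,-0.733,-0.25,0,0,0,0.1]
    - [0.279,-0.733,-0.25,0,0,0,0.1]
    - [0.279,-0.733,-0.25,0,0,0,0.1]
    - [0.279,-0.733,-0.25,0,0,0,0.1]
    - [0.279,-0.733,-0.25,0,0,0,0.1]
    - [0.279,-0.733,-0.25,0,0,0,0.1]

```text
time_s: 13.65
tool_pos: [0.5031, 0.2557, 0.0499]
tool_rot: [179.9, -0.0, -0.1]
force: [0.3, -0.1, -0.4]
grip_width: 0.0287
grasp_force: 15.0
```

Run:
```python
from h import *
o=env.get_obs();print(o['grip_width'],o['tool_pos'],o['force'],o['qpos'].round())
c,im=snap('wrist','w7');cv2.imwrite('pics/w7.png',im[:,:,::-1])
```

```text
0.02870883948429893 [0.50308218 0.25568129 0.0498661 ] [ 0.28666613 -0.14256826 -0.36198505] [  10.   22.  -47.  104.   18.   62. -133.]
```

View pics/w7.png

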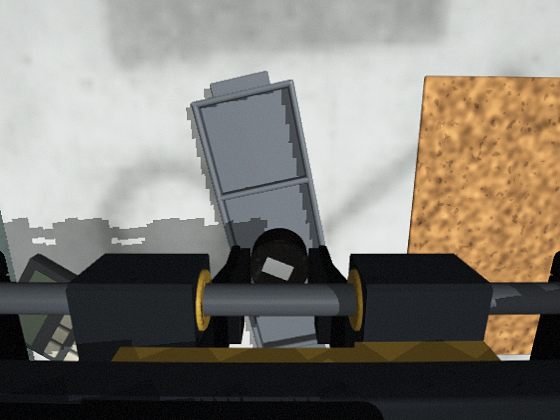

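Run:
```python
from h import *
c=viewer.get_calibration('wrist')
for p in((190,104),(295,81),(219,192),(311,179)):print(onz(c,p,.012).round(4))
```

```text
[0.584  0.3097 0.012 ]
[0.597 0.246 0.012]
[0.5292 0.2946 0.012 ]
[0.5376 0.2352 0.012 ]
```

>>> apply_moves:
  moves:
    - [0,-0.01,0.12,0,0,0,0.1]
    - [0,-0.01,0.2,0,0,0,0.1]
    - [0,-0.01,0.23,0,0,0,0.1]
    - [0,-0.01,0.245,0,0,0,0.1]
    - [0,-0.01,0.245,0,0,0,0.1]
    - [0,-0.01,0.245,0,0,0,0.1]

```text
time_s: 14.3
tool_pos: [0.5034, 0.26, 0.0015]
tool_rot: [-180.0, -0.1, -0.0]
force: [0.4, 0.4, -0.2]
grip_width: 0.0285
grasp_force: 15.0
```

>>> apply_moves:
  moves:
    - [0,0,0.006,0,0,0,0.1]
    - [0,0,0.006,0,0,0,0.1]
    - [0,0,0.006,0,0,0,0.6]
    - [0,0,0.006,0,0,0,0.6]
    - [0,0,0.006,0,0,0,0.6]
    - [0,0,0.006,0,0,0,0.6]
    - [0,0,-0.15,0,0,0,0.6]
    - [0,0,-0.45,0,0,0,0.6]
    - [0,0,-0.45,0,0,0,0.6]
    - [0,0,-0.45,0,0,0,0.6]

```text
time_s: 15.3
tool_pos: [0.5046, 0.2606, 0.0932]
tool_rot: [-179.9, -0.3, -0.0]
force: [0.0, -0.0, -1.0]
grip_width: 0.0519
grasp_force: 0.0
```

Run:
```python
from h import *
import pickle
c,im=snap('wrist','w8')
for m in masks_of('wrist','specimen_center'):print(m['conf'],m['location'],onz(c,m['location'],.0145),onz(c,m['location'],.025))
```

```text
0.61 [280.3, 214.5] [0.50403008 0.25950519 0.0145    ] [0.50699328 0.25954044 0.025     ]
```

>>> apply_moves:
  moves:
    - [-0.12,1,0,0,0,0,0.8]
    - [-0.12,1,0,0,0,0,0.8]
    - [-0.12,1,0,0,0,0,0.8]
    - [-0.12,1,0,0,0,0,0.8]
    - [-0.12,1,0,0,0,0,0.8]

```text
time_s: 15.9
tool_pos: [0.4766, 0.051, 0.0885]
tool_rot: [179.7, 0.3, -0.7]
force: [0.1, -1.1, -0.2]
grip_width: 0.0691
grasp_force: 0.0
```

>>> apply_moves:
  moves:
    - [-0.125,0.975,0,0,0,0,0.8]
    - [-0.125,0.975,0,0,0,0,0.8]
    - [-0.125,0.975,0,0,0,0,0.8]
    - [-0.125,0.975,0,0,0,0,0.8]
    - [-0.125,0.975,0,0,0,0,0.8]
    - [-0.125,0.975,0,0,0,0,0.8]
    - [-0.125,0.975,0,0,0,0,0.8]
    - [-0.125,0.975,0,0,0,0,0.8]

```text
time_s: 16.7
tool_pos: [0.4539, -0.1334, 0.0904]
tool_rot: [-180.0, 0.1, 0.2]
force: [0.1, -0.2, -0.3]
grip_width: 0.0696
grasp_force: 0.0
```

```bash
python3 look.py w9
```

```text
16.75 [ 0.45396723 -0.13357463  0.09058581] [-1.79976568e+02  3.50746419e-02  1.57476561e-01] [ 47.   4. -35. 114.   2.  63. -78.]
objective_center 0.69 [280. 220.] [ 0.452 -0.134] 1034
loupe_center 0.92 [227.  79.] [ 0.552 -0.098] 3017
plug_tall_center 0.87 [124. 222.] [ 0.449 -0.015] 1837
plug_short_center 0.56 [44. 94.] [0.543 0.034] 2068
tray_two 0.75 [442. 106.] [ 0.535 -0.251] 16799
lens_can 0.24 [128. 225.] [ 0.45  -0.022] 1765
```

View pics/w9.png

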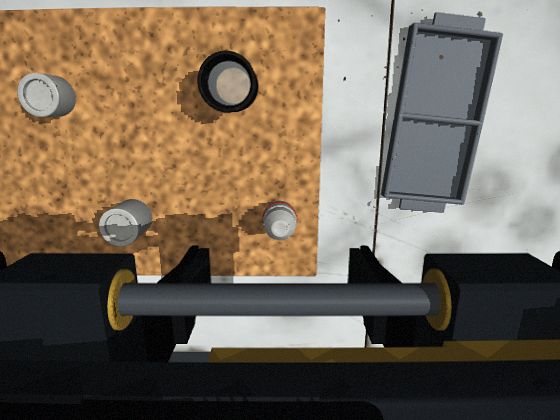

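>>> apply_moves:
  moves:
    - [0,0.003,0.2,0,0,0,0.7]
    - [0,0.003,0.35,0,0,0,0.7]
    - [0,0.003,0.42,0,0,0,0.7]
    - [0,0.003,0.45,0,0,0,0.7]
    - [0,0.003,0.45,0,0,0,0.7]
    - [0,0.003,0.45,0,0,0,0.7]

```text
time_s: 17.85
tool_pos: [0.455, -0.1362, 0.0021]
tool_rot: [180.0, -0.1, -0.0]
force: [0.9, -0.6, -0.6]
grip_width: 0.0614
grasp_force: 0.0
```

>>> apply_moves:
  moves:
    - [0,0,0,0,0,0,0.1]
    - [0,0,0,0,0,0,0.1]
    - [0,0,0,0,0,0,0.1]
    - [0,0,0,0,0,0,0.1]
    - [0,0,0,0,0,0,0.1]
    - [0,0,0,0,0,0,0.1]
    - [0,0,0,0,0,0,0.1]

```text
time_s: 18.55
tool_pos: [0.4539, -0.1357, 0.001]
tool_rot: [-180.0, 0.0, -0.0]
force: [-0.1, 0.2, 0.7]
grip_width: 0.023
grasp_force: 15.0
```

>>> apply_moves:
  moves:
    - [0,0,-0.1,0,0,0,0.1]
    - [0,0,-0.25,0,0,0,0.1]
    - [0,0,-0.4,0,0,0,0.1]
    - [0,-0.2,-0.4,0,0,0,0.1]
    - [-0.02,-0.4,-0.4,0,0,0,0.1]
    - [-0.02,-0.6,-0.4,0,0,0,0.1]
    - [-0.02,-0.8,-0.4,0,0,0,0.1]
    - [-0.02,-1,-0.4,0,0,0,0.1]
    - [-0.02,-1,-0.4,0,0,0,0.1]

```text
time_s: 19.45
tool_pos: [0.4495, 0.0702, 0.0813]
tool_rot: [-179.9, -0.0, 0.5]
force: [0.2, -0.5, -0.4]
grip_width: 0.0231
grasp_force: 15.0
```

>>> apply_moves:
  moves:
    - [-0.01,-0.2,0,0,0,0,0.1]
    - [-0.02,-0.4,0,0,0,0,0.1]
    - [-0.03,-0.6,0,0,0,0,0.1]
    - [-0.03,-0.75,0,0,0,0,0.1]
    - [-0.03,-0.91,0,0,0,0,0.1]
    - [-0.03,-0.91,0,0,0,0,0.1]
    - [-0.03,-0.91,0,0,0,0,0.1]
    - [-0.03,-0.91,0,0,0,0,0.1]

```text
time_s: 20.25
tool_pos: [0.4441, 0.2445, 0.0805]
tool_rot: [179.9, 0.0, -0.1]
force: [-0.2, -0.3, -0.4]
grip_width: 0.0232
grasp_force: 15.0
```

Run:
```python
from h import *
o=env.get_obs();print(o['grip_width'],o['tool_pos'],o['force'],o['qpos'].round())
c,im=snap('wrist','w10')
for t in('objective_center','specimen_center'):
  for m in masks_of('wrist',t)[:2]:print(t,m['conf'],m['location'],onz(c,m['location'],.0145))
```

```text
0.023176385260796593 [0.44412461 0.24445248 0.08048207] [-0.17974508 -0.26206947 -0.44088142] [  18.   13.  -54.  110.   12.   63. -131.]
objective_center 0.66 [279.0, 264.8] [0.40636442 0.2442307  0.0145    ]
objective_center 0.63 [61.6, 230.4] [0.43470832 0.40923142 0.0145    ]
specimen_center 0.91 [255.9, 133.1] [0.50595505 0.26012687 0.0145    ]
```

View pics/w10.png

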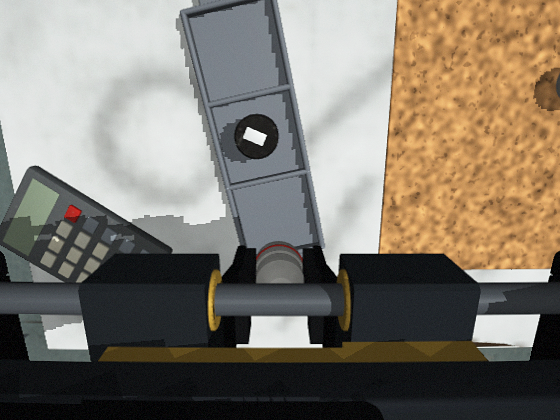

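>>> apply_moves:
  moves:
    - [0,-0.007,0.15,0,0,0,0.1]
    - [0,-0.007,0.3,0,0,0,0.1]
    - [0,-0.007,0.36,0,0,0,0.1]
    - [0,-0.007,0.385,0,0,0,0.1]
    - [0,-0.007,0.395,0,0,0,0.1]
    - [0,-0.007,0.397,0,0,0,0.1]
    - [0,-0.007,0.397,0,0,0,0.1]

```text
time_s: 21.1
tool_pos: [0.4448, 0.2479, 0.0025]
tool_rot: [-180.0, -0.1, -0.0]
force: [-0.0, -0.0, -1.0]
grip_width: 0.023
grasp_force: 15.0
```

>>> apply_moves:
  moves:
    - [0,0,0.006,0,0,0,0.1]
    - [0,0,0.006,0,0,0,0.1]
    - [0,0,0.006,0,0,0,0.1]
    - [0,0,0.006,0,0,0,0.1]

```text
time_s: 21.5
tool_pos: [0.4445, 0.2479, 0.0009]
tool_rot: [-180.0, -0.1, -0.0]
force: [-0.4, -0.3, 3.8]
grip_width: 0.0232
grasp_force: 15.0
```

>>> apply_moves:
  moves:
    - [0,0,0,0,0,0,0.6]
    - [0,0,0,0,0,0,0.6]
    - [0,0,0,0,0,0,0.6]
    - [0,0,0,0,0,0,0.6]
    - [0,0,-0.15,0,0,0,0.6]
    - [0,0,-0.45,0,0,0,0.6]
    - [0,0,-0.45,0,0,0,0.6]
    - [0,0.2,-0.45,0,0,0,0.8]
    - [0,0.4,-0.45,0,0,0,0.8]
    - [0.1,0.6,-0.45,0,0,0,0.8]
    - [0.2,0.8,-0.45,0,0,0,0.8]
    - [0.27,0.87,-0.45,0,0,0,0.8]

```text
time_s: 22.7
tool_pos: [0.4989, 0.0679, 0.0899]
tool_rot: [179.8, 0.0, -0.4]
force: [0.1, 0.1, 0.3]
grip_width: 0.0693
grasp_force: 0.0
```

>>> apply_moves:
  moves:
    - [0.27,0.87,0,0,0,0,0.8]
    - [0.27,0.87,0,0,0,0,0.8]
    - [0.27,0.87,0,0,0,0,0.8]
    - [0.27,0.87,0,0,0,0,0.8]
    - [0.27,0.87,0,0,0,0,0.8]
    - [0.27,0.87,0,0,0,0,0.8]
    - [0.27,0.87,0,0,0,0,0.8]
    - [0.27,0.87,0,0,0,0,0.8]

```text
time_s: 23.5
tool_pos: [0.5517, -0.0983, 0.0904]
tool_rot: [-180.0, 0.0, 0.2]
force: [0.1, -0.1, 0.3]
grip_width: 0.0696
grasp_force: 0.0
```

```bash
cat > lk.py <<'E'
from h import *
import sys
tag,*ts=sys.argv[1:]
o=env.get_obs();print(o['grip_width'],o['tool_pos'],o['force'],o['qpos'].round())
c,im=snap('wrist',tag)
for t in ts:
  for m in masks_of('wrist',t)[:2]:
    ys,xs=np.nonzero(m['pixels'])
    print(t,round(m['conf'],2),m['location'],onz(c,m['location'],.02)[:2],xs.min(),xs.max(),ys.min(),ys.max(), im[m['pixels']].mean(0).round())
E
python3 lk.py w11 loupe_center tray_two
```

```text
0.06964772524624162 [ 0.55173208 -0.09834453  0.09035349] [ 0.08523522 -0.10018684  0.25676788] [ 43.  17. -41. 103.  12.  65. -92.]
loupe_center 0.84 [279.2, 222.7] [ 0.54671772 -0.09867737] 254 306 193 251 [70. 66. 60.]
loupe_center 0.6 [344.8, 74.0] [ 0.6530505  -0.14314083] 315 376 44 105 [178. 155.  10.]
tray_two 0.71 [475.9, 202.9] [ 0.56265977 -0.24716733] 418 525 157 280 [ 89.  95. 100.]
```

>>> apply_moves:
  moves:
    - [0.003,0.003,0.2,0,0,0,0.8]
    - [0.003,0.003,0.35,0,0,0,0.8]
    - [0.003,0.003,0.42,0,0,0,0.8]
    - [0.003,0.003,0.44,0,0,0,0.8]
    - [0.003,0.003,0.445,0,0,0,0.8]
    - [0.003,0.003,0.445,0,0,0,0.8]

```text
time_s: 24.25
tool_pos: [0.5537, -0.1011, 0.0026]
tool_rot: [180.0, -0.1, -0.0]
force: [1.0, 0.5, 0.5]
grip_width: 0.0696
grasp_force: 0.0
```

>>> apply_moves:
  moves:
    - [0,0,0,0,0,0,0.2]
    - [0,0,0,0,0,0,0.2]
    - [0,0,0,0,0,0,0.2]
    - [0,0,0,0,0,0,0.2]
    - [0,0,0,0,0,0,0.2]
    - [0,0,0,0,0,0,0.2]
    - [0,0,0,0,0,0,0.2]

```text
time_s: 24.95
tool_pos: [0.5526, -0.101, 0.0014]
tool_rot: [180.0, -0.0, -0.0]
force: [0.7, 0.1, 0.2]
grip_width: 0.0355
grasp_force: 15.0
```

>>> apply_moves:
  moves:
    - [0,0,-0.1,0,0,0,0.2]
    - [0,0,-0.25,0,0,0,0.2]
    - [0,0,-0.4,0,0,0,0.2]
    - [0,-0.2,-0.4,0,0,0,0.2]
    - [0.02,-0.4,-0.4,0,0,0,0.2]
    - [0.02,-0.6,-0.4,0,0,0,0.2]
    - [0.02,-0.8,-0.4,0,0,0,0.2]
    - [0.02,-1,-0.4,0,0,0,0.2]
    - [0.02,-1,-0.4,0,0,0,0.2]

```text
time_s: 25.85
tool_pos: [0.5552, 0.1071, 0.0818]
tool_rot: [-179.8, -0.0, 0.6]
force: [-0.4, 0.3, -1.0]
grip_width: 0.0351
grasp_force: 15.0
```

>>> apply_moves:
  moves:
    - [0.01,-0.2,0,0,0,0,0.2]
    - [0.02,-0.4,0,0,0,0,0.2]
    - [0.02,-0.6,0,0,0,0,0.2]
    - [0.02,-0.75,0,0,0,0,0.2]
    - [0.022,-0.86,0,0,0,0,0.2]
    - [0.022,-0.86,0,0,0,0,0.2]
    - [0.022,-0.86,0,0,0,0,0.2]
    - [0.022,-0.86,0,0,0,0,0.2]

```text
time_s: 26.65
tool_pos: [0.5614, 0.2688, 0.0809]
tool_rot: [179.9, 0.0, -0.1]
force: [0.8, 0.3, -0.3]
grip_width: 0.0353
grasp_force: 15.0
```

```bash
python3 lk.py w12 loupe_center
```

```text
0.0352651655455262 [0.561415   0.26876899 0.08089151] [ 0.75432625  0.2636531  -0.28279735] [   9.   27.  -47.   94.   21.   68. -133.]
loupe_center 0.69 [276.5, 260.5] [0.52949504 0.27046476] 241 316 230 324 [51. 53. 53.]
```

View pics/w12.png

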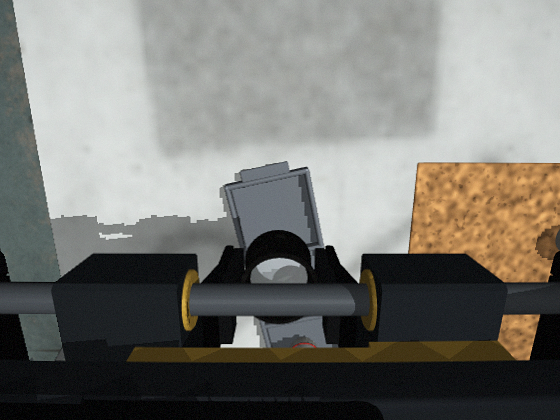

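>>> apply_moves:
  moves:
    - [0,-0.006,0.15,0,0,0,0.2]
    - [0,-0.006,0.3,0,0,0,0.2]
    - [0,-0.006,0.36,0,0,0,0.2]
    - [0,-0.006,0.385,0,0,0,0.2]
    - [0,-0.006,0.397,0,0,0,0.2]
    - [0,-0.006,0.4,0,0,0,0.2]
    - [0,-0.006,0.4,0,0,0,0.2]
    - [0,-0.006,0.4,0,0,0,0.2]
    - [0,-0.006,0.4,0,0,0,0.2]

```text
time_s: 27.65
tool_pos: [0.5613, 0.2723, 0.002]
tool_rot: [-180.0, -0.1, -0.0]
force: [-0.3, -0.0, -0.5]
grip_width: 0.0356
grasp_force: 15.0
```

Lower 1 mm more, release, rise, and go towards the short plug.

>>> apply_moves:
  moves:
    - [0,0,0.005,0,0,0,0.2]
    - [0,0,0.005,0,0,0,0.2]
    - [0,0,0.005,0,0,0,0.7]
    - [0,0,0.005,0,0,0,0.7]
    - [0,0,0.005,0,0,0,0.7]
    - [0,0,0.005,0,0,0,0.7]
    - [0,0,-0.15,0,0,0,0.7]
    - [0,0,-0.4,0,0,0,0.7]
    - [0,0,-0.4,0,0,0,0.7]
    - [0,0,-0.4,0,0,0,0.7]

```text
time_s: 28.65
tool_pos: [0.5618, 0.2726, 0.0826]
tool_rot: [-180.0, -0.2, -0.0]
force: [-0.8, -0.6, -1.3]
grip_width: 0.0611
grasp_force: 0.0
```

```bash
python3 lk.py w13 loupe_center specimen_center
```

```text
0.061119564625104546 [0.56178067 0.27259525 0.08263336] [-0.75381791 -0.62278894 -1.30831626] [   8.   27.  -47.   94.   21.   68. -133.]
loupe_center 0.74 [278.6, 225.5] [0.55719234 0.27270505] 251 304 197 257 [57. 59. 60.]
specimen_center 0.87 [295.5, 275.3] [0.5169968  0.25973944] 276 313 265 283 [16. 16. 16.]
specimen_center 0.7 [276.1, 226.8] [0.5561861  0.27455313] 251 304 197 257 [57. 59. 60.]
```

>>> apply_moves:
  moves:
    - [-0.04,1,0,0,0,0,0.7]
    - [-0.04,1,0,0,0,0,0.7]
    - [-0.04,1,0,0,0,0,0.7]
    - [-0.04,1,0,0,0,0,0.7]
    - [-0.04,1,0,0,0,0,0.7]

```text
time_s: 29.3
tool_pos: [0.5522, 0.0613, 0.0791]
tool_rot: [179.7, 0.2, -0.8]
force: [0.2, -1.0, -0.4]
grip_width: 0.0613
grasp_force: 0.0
```

>>> apply_moves:
  moves:
    - [-0.048,0.2,0,0,0,0,0.7]
    - [-0.048,0.2,0,0,0,0,0.7]
    - [-0.048,0.2,0,0,0,0,0.7]
    - [-0.048,0.2,0,0,0,0,0.7]
    - [-0.048,0.2,0,0,0,0,0.7]

```text
time_s: 29.8
tool_pos: [0.5432, 0.0337, 0.0811]
tool_rot: [-180.0, 0.0, 0.1]
force: [0.1, -0.6, 1.0]
grip_width: 0.0609
grasp_force: 0.0
```

```bash
python3 lk.py w14 plug_short_center
```

```text
0.06094270623144786 [0.5431767  0.03374242 0.08109038] [ 0.09587207 -0.55023414  1.03476793] [  34.   16.  -46.  105.   13.   64. -106.]
plug_short_center 0.78 [279.4, 222.5] [0.54117422 0.03330297] 261 300 198 242 [164. 164. 159.]
```

>>> apply_moves:
  moves:
    - [0,0.002,0.2,0,0,0,0.7]
    - [0,0.002,0.33,0,0,0,0.7]
    - [0,0.002,0.38,0,0,0,0.7]
    - [0,0.002,0.405,0,0,0,0.7]
    - [0,0.002,0.405,0,0,0,0.7]
    - [0,0.002,0.405,0,0,0,0.7]
    - [0,0.002,0.405,0,0,0,0.7]
  grip_force: 25

```text
time_s: 30.6
tool_pos: [0.5444, 0.0318, 0.0016]
tool_rot: [180.0, -0.1, -0.0]
force: [0.3, -0.4, -0.8]
grip_width: 0.061
grasp_force: 0.0
```

>>> apply_moves:
  moves:
    - [0,0,0,0,0,0,0.1]
    - [0,0,0,0,0,0,0.1]
    - [0,0,0,0,0,0,0.1]
    - [0,0,0,0,0,0,0.1]
    - [0,0,0,0,0,0,0.1]
    - [0,0,0,0,0,0,0.1]
    - [0,0,0,0,0,0,0.1]

```text
time_s: 31.3
tool_pos: [0.5433, 0.0318, 0.0003]
tool_rot: [-180.0, -0.0, -0.0]
force: [-0.4, 0.7, 0.4]
grip_width: 0.0265
grasp_force: 25.0
```

>>> apply_moves:
  moves:
    - [0,0,-0.1,0,0,0,0.1]
    - [0,0,-0.25,0,0,0,0.1]
    - [0,0,-0.4,0,0,0,0.1]
    - [0,0.2,-0.4,0,0,0,0.1]
    - [0.02,0.4,-0.4,0,0,0,0.1]
    - [0.03,0.6,-0.4,0,0,0,0.1]
    - [0.03,0.8,-0.4,0,0,0,0.1]
    - [0.03,1,-0.4,0,0,0,0.1]
    - [0.03,1,-0.4,0,0,0,0.1]

```text
time_s: 32.2
tool_pos: [0.5476, -0.177, 0.0795]
tool_rot: [179.8, 0.1, -0.6]
force: [-0.1, -1.4, -1.0]
grip_width: 0.0268
grasp_force: 24.9
```

>>> apply_moves:
  moves:
    - [0.01,0.2,0,0,0,0,0.1]
    - [0.033,0.42,0,0,0,0,0.1]
    - [0.033,0.42,0,0,0,0,0.1]
    - [0.033,0.42,0,0,0,0,0.1]
    - [0.033,0.42,0,0,0,0,0.1]
    - [0.033,0.42,0,0,0,0,0.1]

```text
time_s: 32.8
tool_pos: [0.556, -0.2502, 0.0803]
tool_rot: [-180.0, 0.0, 0.1]
force: [-0.4, 0.6, -1.5]
grip_width: 0.0271
grasp_force: 24.9
```

```bash
python3 lk.py w15 plug_short_center
python3 - <<'E'
from h import *
import pickle
c=pickle.load(open('w9.pkl','rb'))['c']
for p in((412,22),(502,33),(385,193),(468,203),(400,118),(480,123)):print(onz(c,p,.012).round(4))
E
```

```text
0.027068016934008583 [ 0.55602279 -0.25020173  0.08025328] [-0.35625545  0.60167073 -1.49772189] [ 52.  23. -38.  96.  15.  66. -79.]
plug_short_center 0.63 [277.3, 258.6] [ 0.52592207 -0.24916448] 252 305 233 282 [96. 97. 94.]
[ 0.59  -0.224  0.012]
[ 0.5841 -0.2877  0.012 ]
[ 0.4703 -0.2148  0.012 ]
[ 0.4626 -0.2806  0.012 ]
[ 0.5262 -0.2213  0.012 ]
[ 0.5232 -0.2809  0.012 ]
```

View pics/w15.png

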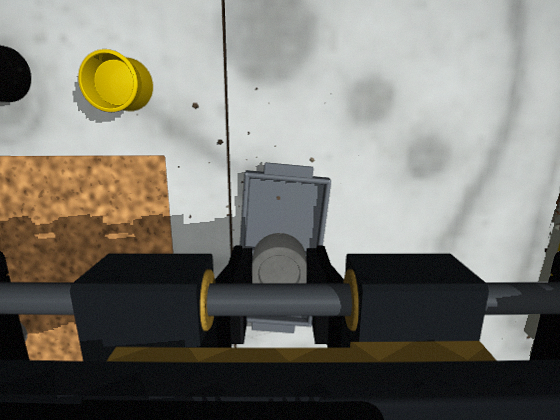

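>>> apply_moves:
  moves:
    - [0,0.008,0.15,0,0,0,0.1]
    - [0,0.008,0.3,0,0,0,0.1]
    - [0,0.008,0.36,0,0,0,0.1]
    - [0,0.008,0.385,0,0,0,0.1]
    - [0,0.008,0.397,0,0,0,0.1]
    - [0,0.008,0.4,0,0,0,0.1]
    - [0,0.008,0.4,0,0,0,0.1]
    - [0,0.008,0.4,0,0,0,0.1]
    - [0,0.008,0.4,0,0,0,0.1]

```text
time_s: 33.8
tool_pos: [0.5562, -0.2541, 0.001]
tool_rot: [180.0, -0.1, -0.0]
force: [-0.2, -0.3, -1.2]
grip_width: 0.0268
grasp_force: 24.9
```

>>> apply_moves:
  moves:
    - [0,0,0.004,0,0,0,0.1]
    - [0,0,0.004,0,0,0,0.1]
    - [0,0,0.004,0,0,0,0.7]
    - [0,0,0.004,0,0,0,0.7]
    - [0,0,0.004,0,0,0,0.7]
    - [0,0,0.004,0,0,0,0.7]
    - [0,0,-0.15,0,0,0,0.7]
    - [0,0,-0.4,0,0,0,0.7]
    - [0,0,-0.4,0,0,0,0.7]
    - [0,0,-0.4,0,0,0,0.7]

```text
time_s: 34.8
tool_pos: [0.5568, -0.2543, 0.0818]
tool_rot: [179.9, -0.1, -0.0]
force: [-0.2, -0.5, -0.8]
grip_width: 0.0607
grasp_force: 0.0
```

```bash
python3 lk.py w16 plug_short_center
```

```text
0.060687985552906276 [ 0.55683487 -0.25434135  0.08180742] [-0.15328817 -0.48431999 -0.83116244] [ 53.  23. -38.  96.  15.  66. -79.]
```

```bash
python3 lk.py w17 plug_short_center plug_tall_center
```

```text
0.060857944705404406 [ 0.55487211 -0.25377853  0.0792308 ] [0.37815831 1.17209754 0.592019  ] [ 53.  23. -38.  96.  15.  66. -79.]
plug_short_center 0.98 [277.0, 221.2] [ 0.55441016 -0.25248667] 259 299 197 241 [147. 148. 143.]
```

View pics/w17.png

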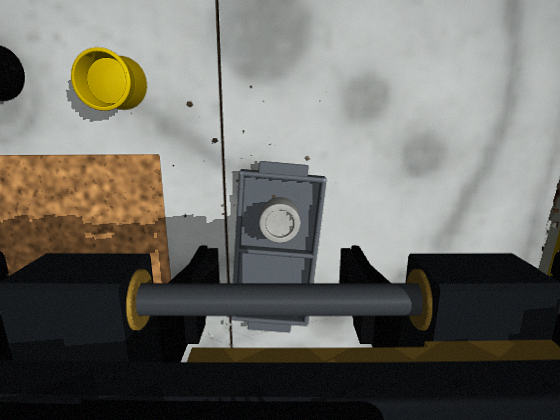

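>>> apply_moves:
  moves:
    - [-0.25,-0.6,0,0,0,0,0.7]
    - [-0.4,-1,0,0,0,0,0.7]
    - [-0.4,-1,0,0,0,0,0.7]
    - [-0.4,-1,0,0,0,0,0.7]
    - [-0.4,-1,0,0,0,0,0.7]
    - [-0.4,-1,0,0,0,0,0.7]

```text
time_s: 35.65
tool_pos: [0.4748, -0.0516, 0.0799]
tool_rot: [180.0, 0.1, 0.3]
force: [-0.1, -0.4, -0.3]
grip_width: 0.0608
grasp_force: 0.0
```

>>> apply_moves:
  moves:
    - [-0.14,-0.19,0,0,0,0,0.7]
    - [-0.14,-0.19,0,0,0,0,0.7]
    - [-0.14,-0.19,0,0,0,0,0.7]
    - [-0.14,-0.19,0,0,0,0,0.7]
    - [-0.14,-0.19,0,0,0,0,0.7]
    - [-0.14,-0.19,0,0,0,0,0.7]

```text
time_s: 36.25
tool_pos: [0.4483, -0.0167, 0.0803]
tool_rot: [-180.0, -0.0, -0.1]
force: [0.4, 0.1, -0.2]
grip_width: 0.0613
grasp_force: 0.0
```

```bash
python3 lk.py w18 plug_tall_center
```

```text
0.061262454011876015 [ 0.44833549 -0.01665862  0.0802905 ] [ 0.37795749  0.05975036 -0.24109565] [ 47.   2. -48. 118.   1.  61. -92.]
plug_tall_center 0.6 [277.0, 221.8] [ 0.44715098 -0.01535203] 258 299 196 244 [161. 161. 156.]
```

>>> apply_moves:
  moves:
    - [0,-0.003,0.2,0,0,0,0.7]
    - [0,-0.003,0.33,0,0,0,0.7]
    - [0,-0.003,0.38,0,0,0,0.7]
    - [0,-0.003,0.4,0,0,0,0.7]
    - [0,-0.003,0.4,0,0,0,0.7]
    - [0,-0.003,0.4,0,0,0,0.7]
    - [0,-0.003,0.4,0,0,0,0.7]

```text
time_s: 37.05
tool_pos: [0.449, -0.0155, 0.0014]
tool_rot: [179.9, -0.1, -0.0]
force: [-0.4, 0.2, 0.5]
grip_width: 0.0605
grasp_force: 0.0
```

>>> apply_moves:
  moves:
    - [0,0,0,0,0,0,0.1]
    - [0,0,0,0,0,0,0.1]
    - [0,0,0,0,0,0,0.1]
    - [0,0,0,0,0,0,0.1]
    - [0,0,0,0,0,0,0.1]
    - [0,0,0,0,0,0,0.1]
    - [0,0,0,0,0,0,0.1]

```text
time_s: 37.75
tool_pos: [0.4479, -0.0155, 0.0004]
tool_rot: [180.0, 0.0, -0.0]
force: [0.0, -0.5, 0.8]
grip_width: 0.0283
grasp_force: 25.0
```

>>> apply_moves:
  moves:
    - [0,0,-0.1,0,0,0,0.1]
    - [0,0,-0.25,0,0,0,0.1]
    - [0,0,-0.4,0,0,0,0.1]
    - [0.04,0.2,-0.4,0,0,0,0.1]
    - [0.1,0.4,-0.4,0,0,0,0.1]
    - [0.15,0.6,-0.4,0,0,0,0.1]
    - [0.2,0.8,-0.4,0,0,0,0.1]
    - [0.2,1,-0.4,0,0,0,0.1]
    - [0.2,1,-0.4,0,0,0,0.1]

```text
time_s: 38.65
tool_pos: [0.4865, -0.2223, 0.0795]
tool_rot: [179.9, 0.1, -0.5]
force: [-0.7, -0.4, -1.5]
grip_width: 0.028
grasp_force: 25.0
```

>>> apply_moves:
  moves:
    - [0.045,0.17,0,0,0,0,0.1]
    - [0.045,0.17,0,0,0,0,0.1]
    - [0.045,0.17,0,0,0,0,0.1]
    - [0.045,0.17,0,0,0,0,0.1]
    - [0.045,0.17,0,0,0,0,0.1]
    - [0.045,0.17,0,0,0,0,0.1]
    - [0.045,0.17,0,0,0,0,0.1]

```text
time_s: 39.35
tool_pos: [0.4968, -0.2488, 0.0804]
tool_rot: [180.0, 0.0, 0.0]
force: [-0.3, 0.3, -1.7]
grip_width: 0.0283
grasp_force: 25.0
```

>>> apply_moves:
  moves:
    - [0,0.002,0.15,0,0,0,0.1]
    - [0,0.002,0.3,0,0,0,0.1]
    - [0,0.002,0.36,0,0,0,0.1]
    - [0,0.002,0.385,0,0,0,0.1]
    - [0,0.002,0.397,0,0,0,0.1]
    - [0,0.002,0.4,0,0,0,0.1]
    - [0,0.002,0.4,0,0,0,0.1]
    - [0,0.002,0.4,0,0,0,0.1]
    - [0,0.002,0.4,0,0,0,0.1]

```text
time_s: 40.25
tool_pos: [0.4972, -0.2499, 0.001]
tool_rot: [180.0, -0.0, -0.0]
force: [-0.6, -0.1, -0.2]
grip_width: 0.0286
grasp_force: 25.0
```

>>> apply_moves:
  moves:
    - [0,0,0.004,0,0,0,0.1]
    - [0,0,0.004,0,0,0,0.1]
    - [0,0,0.004,0,0,0,0.7]
    - [0,0,0.004,0,0,0,0.7]
    - [0,0,0.004,0,0,0,0.7]
    - [0,0,0.004,0,0,0,0.7]
    - [0,0,-0.15,0,0,0,0.7]
    - [0,0,-0.5,0,0,0,0.7]
    - [0,0,-1,0,0,0,0.7]
    - [0,0,-1,0,0,0,0.7]
    - [0,0,-1,0,0,0,0.7]
    - [0,0,-1,0,0,0,0.7]

```text
time_s: 41.45
tool_pos: [0.4991, -0.2505, 0.2044]
tool_rot: [179.8, -0.3, -0.0]
force: [-0.2, 0.1, 0.2]
grip_width: 0.0611
grasp_force: 0.0
```

>>> apply_moves:
  moves:
    - [-0.05,-1,-0.5,0,0,0,0.7]
    - [-0.05,-1,-0.5,0,0,0,0.7]
    - [-0.05,-1,-0.5,0,0,0,0.7]
    - [-0.05,-1,-0.5,0,0,0,0.7]
    - [-0.05,-1,-0.5,0,0,0,0.7]
    - [-0.05,-1,-0.5,0,0,0,0.7]
    - [-0.05,-1,-0.5,0,0,0,0.7]

```text
time_s: 42.15
tool_pos: [0.4864, -0.0504, 0.2992]
tool_rot: [180.0, 0.1, -0.0]
force: [-0.9, -0.9, -0.8]
grip_width: 0.0606
grasp_force: 0.0
```

>>> apply_moves:
  moves:
    - [-0.05,-0.3,0,0,0,0,0.7]
    - [-0.05,-0.3,0,0,0,0,0.7]
    - [-0.05,-0.3,0,0,0,0,0.7]
    - [-0.05,-0.3,0,0,0,0,0.7]
    - [-0.05,-0.3,0,0,0,0,0.7]

```text
time_s: 42.65
tool_pos: [0.4769, 0.0079, 0.2997]
tool_rot: [-180.0, 0.1, -0.2]
force: [-0.9, -1.0, 0.6]
grip_width: 0.0609
grasp_force: 0.0
```

```bash
python3 look.py w19
```

```text
42.7 [0.47691203 0.00819983 0.29978447] [-1.79978077e+02  5.49296470e-02 -1.93499923e-01] [ 50.  -4. -50.  96.  -3.  87. -90.]
objective_center 0.95 [104. 199.] [0.442 0.245] 417
loupe_center 0.85 [ 69. 108.] [0.561 0.276] 1088
loupe_center 0.71 [401.  27.] [ 0.653 -0.141] 1080
specimen_center 0.55 [ 89. 150.] [0.506 0.261] 531
plug_tall_center 0.67 [471. 158.] [ 0.495 -0.248] 624
plug_short_center 0.59 [479. 111.] [ 0.555 -0.253] 569
tray_three 0.87 [ 97. 162.] [0.49  0.254] 5260
tray_three 0.26 [334.  22.] [ 0.66  -0.061] 1332
tray_two 0.72 [470. 127.] [ 0.535 -0.245] 3899
tray_two 0.61 [102. 162.] [0.49  0.247] 5241
lens_can 0.57 [334.  18.] [ 0.661 -0.058] 1272
hex_key 0.71 [542. 230.] [ 0.387 -0.378] 547
calculator 0.57 [ 21. 217.] [0.413 0.375] 2494
```

View pics/w19.png

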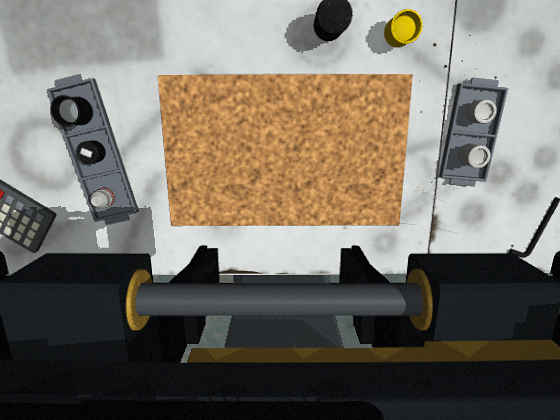

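The picture shows all five parts upright in their pockets: loupe (70,110), specimen (90,152), objective (102,199), plugs (484,112) and (479,156). The bystanders haven't been moved. Handing in.

```bash
python3 -c "
from cell import env
print(env.sign_off())"
```

```text
the job is handed in; nothing more can be done
None
```

Both kits are made up and handed in after about 43 s: specimen in the middle pocket with objective and black loupe on either side, one die plug in each pocket of the two-pocket tray, all upright and released in the last picture, with the can, hex key and calculator left alone.

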